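# Unlock the specimen slide and run it to its end stop

### The arm

A 7-joint arm with a two-finger parallel gripper is mounted at the origin on a cart in front of the work surface, level with it; the furniture and walls round the work are solid. World frame = base frame: x ahead of the robot, y to its left, z up, the work surface at z = 0. Lengths are in mm, angles in rad, forces in N, time in s.
With the tool pointing down it reaches from about 350 to 775 mm from the base axis. Payload 3.1 kg.
Tool frame: the origin (TCP) lies at the very end of the fingers, on their centre line; the grasp point (between the pads) lies 19 mm behind it (r.grip_point_offset is the distance from the TCP to the grasp point, in mm); x points along the fingers, z is the direction in which the jaws open and shut, and the axes are right-handed (so a half turn about x gives the same grasp; the last joint's range is limited). The gripper opens to 85 mm and grips with 20 to 120 N. Pads are 22 mm wide; open, the fingers measure 114 mm over their backs; the gripper's body (76 mm by 85 mm) begins 54 mm behind the grasp point. The pads swing forward as they close: fully open they stand 13 mm farther back than shut.
Start: joints at [-1.178, 0.311, 0.014, 1.512, -0.004, 1.319, -0.027], TCP at [231.653, 498.854, 198.104] pointing down, gripper open.
Joint ranges: [-2.7, 2.7], [-0.3, 1.91], [-1.27, 1.3], [0.12, 2.57], [-1.44, 4.58], [0.2, 2.03], [-3.05, 3.05]. Speed limits (rad/s): [2.79, 2.79, 3.14, 3.14, 3.14, 3.14, 3.14].

### API

Orientations are given as a rotation vector (axis times angle).
In Python, from workcell import r gives the robot as it stands. The module is installed in compiled form; this text tells all that it offers.
- The arm moves only by the tool send_rows, never from a script. Its argument "series" is one flat list of numbers, 5 for each row, row after row: the shift along the tool's x, y, z in m, then the turn about the tool's x in rad, then the opening, from 0 (shut) to 1 (fully open). A call has 1 to 10 rows; each row shifts and turns the commanded pose from where the row before left it, along the tool's axes as they then stand; what a row does not reach is not made up. A row lasts 1/8 s, in which the tool goes at most 62.5 mm and 10.7 degrees, less where a joint would pass 70% of its speed; a pose out of reach is approached as far as the arm can. A call is refused whole if a number of a shift passes 0.0625 or a number of a turn 0.188, either way. A call with a gripper value outside its range is refused whole. The fingers move at their own pace and stop on an object; the grip force is fixed at half the most. Time passes only in rows, so rows that do not move let the fingers close. It gives the time, the measured TCP pose, the force and the opening at its end, in the units of the state.
- r.read_state(): the state, without advancing time (a new reading comes with each control period).
- r.snapshot(name): name is "scene" or "top"; returns the picture (400x640x3 uint8, red, green, blue); there is no depth.
- r.calibration(name): a dict with "intrinsics" (3x3 intrinsics, pixels), "world_from_camera" (4x4, takes a point from camera to world coordinates). Camera axes: x right, y down, z forward; pixel columns grow to the right and rows downward; lengths in mm; the calibration is good to about 2 mm. A picture is of the moment at which its call begins. calibration takes no time and is no camera call.
- r.close_job(): hands the job in, once; it reports no verdict.
The state is a dict: "clock": time; "joint_pos": joint angles; "joint_velocities": joint speeds; "tau": joint torques, N m; "position": TCP position; "orientation": TCP orientation; "ft_force": force on the tool from outside, world axes, zero at the start; "ft_torque": the same for the moment, N m; "width": opening from 0.0 (shut) to 1.0 (fully open).
Only numpy, scipy, OpenCV 4.12 (cv2) and the standard library are available. Lean on these libraries where they do the work, as an engineer would, in place of code of your own. Each camera call takes 0.05 s, during which the arm holds its last target. There are 200 camera calls.

### The job

A small slide rail carries a black specimen in the nest of its blue carriage. Press the carriage's red lock button down with the fingertips and, keeping it down, push the carriage along the rail until it is fully home against the grey end stop under the magnifier; then let the button spring back up so that the carriage is locked there, and withdraw. Only press and push, nothing needs grasping: the specimen must ride along seated in its nest, neither touched nor lifted, and all the loose things round about must stay where they are.

Things in the scene. Friction and masses are not known exactly. Their poses are not given: they have to be found in the camera images.
- slide_rail: The fixed slide: dark base plate 84 x 270 x 8 mm lying on the bench, two aluminium bars (tops at 22 mm) and a toothed rack between them. Origin on the bench under the track; +y points along the travel towards the end stop, x across, z up. Place and yaw vary.
- end_stop (a point): Centre of the front of the end stop: a grey block 62 mm wide, top 32 mm above the bench, with a black rubber bumper, at the +y end of the rail. The carriage's front edge rests here when fully home.
- magnifier (a point): Centre of the fixed magnifier lens, 72 mm above the bench over the end of the track: black ring of 52 mm diameter, top at 78 mm, on a 10 mm post (80 mm high) 62 mm beside it on the rail's +x side. When the carriage is home the nest is under it, and the button's centre is 56 mm short of it. Nothing else is over the track.
- carriage (a joint): Travel of the blue carriage along the rail's +y, in m: 0 = start, 0.120 = at the end stop (hard end). Its plate is 72 mm wide, 110 mm long, top 34 mm above the bench. About 1.5 N of friction. A catch under the red button locks it to the rack (a notch every 12 mm, 2 mm of play each way); it slides freely only while the button is down more than 5 mm.
- lock_button (a joint): Depth of the red lock button in m: 0 = up (locked), 0.007 = fully down (hard stop). Sprung: about 2 N starts it, 6 N holds it fully down. The carriage is free beyond 0.005. Let go over a notch, or at the end stop, it springs back to 0.
- button_top (a point): Centre of the top of the red button, a square cap 32 (x) by 30 mm (y), 10 mm proud of the carriage, 3 mm when pressed; rides with it. Axes as the rail's. On its +y side a blue push wall, 46 mm wide, 8 mm thick, stands 18 mm from the button's centre, its top 16 mm above the unpressed button: fingertips on the button push the carriage by this wall. The other sides are open.
- nest (a point): Centre of the floor of the specimen nest on the carriage, 56 mm from the button's centre towards the end stop, 36 mm above the bench: a black cup of 33 mm inner and 42 mm outer diameter, rim 7 mm above its floor.
- specimen_center (a point): Centre (half-way up) of the black resin specimen, a disc of 30 mm diameter, 16 mm high, loose in the nest; 8 mm above the nest's floor when seated. Not to be touched or lifted.
- specimen: The same black specimen; origin at the centre of its underside.
- spare_mount_a: Bystander: loose black specimen disc, 30 mm diameter, 14 mm high, standing on the bench. Origin at its underside. Leave alone.
- spare_mount_b: Bystander: loose black specimen disc, 30 mm diameter, 18 mm high, standing on the bench. Origin at its underside. Leave alone.
- vial: Bystander: loose white-capped vial, 26 mm diameter, 54 mm high, upright. Origin at its underside. Leave alone.
- steel_disc: Bystander: loose round steel reference block, 50 mm diameter, 12 mm high. Origin at its underside. Leave alone.
- blue_marker: Bystander: loose blue-capped marker lying on the bench, 122 mm long, 14 mm thick. Origin at its underside. Leave alone.

How it is judged:
By the outcome, as a careful person would: the job done as asked, in the order asked, and still so for the second after the job is handed in, with the robot touching nothing.
It also fails if it takes over 38 s, if anything falls off the work surface, if the arm or the gripper's body presses on something with over 40 N, if the wrist force passes 120 N, or if a joint passes its speed limit or range.

## Working session

There is one attempt and no reset: what is moved stays moved. The work goes in short steps, Python scripts to look and compute and a tool call to move; the robot and the scene stay as the last step left them, time stands still between calls to the robot, and variables do not carry over. Pictures are saved under pics/ and viewed, about 8 in all and at most 12, crops included, and the job is handed in when it is done.

Besides the shell and the picture viewer there is one more tool, called after "Call:" as name(argument=value, ...) on one line, values as JSON. send_rows: Moves the arm, as the interface text tells. Its arguments: {"type":"object","properties":{"series":{"type":"array","items":{"type":"number"}}},"required":["series"]}

```bash
mkdir -p pics; python3 - <<'E'
from workcell import r
import cv2
for n in("scene","top"):
    cv2.imwrite(f"pics/{n}0.png",r.snapshot(n)[:,:,::-1]); c=r.calibration(n); print(c["intrinsics"],c["world_from_camera"].round(3))
s=r.read_state();print(s)
E
```

```text
[[482.25785624   0.         317.9255192 ]
 [  0.         482.25785624 199.93706176]
 [  0.           0.           1.        ]] [[ 8.74000e-01 -2.93000e-01  3.89000e-01 -1.69340e+01]
 [-4.86000e-01 -5.13000e-01  7.07000e-01 -9.89056e+02]
 [-8.00000e-03 -8.07000e-01 -5.91000e-01  8.36213e+02]
 [ 0.00000e+00  0.00000e+00  0.00000e+00  1.00000e+00]]
[[505.76913378   0.         323.92142809]
 [  0.         505.76913378 198.03942022]
 [  0.           0.           1.        ]] [[-3.000000e-02 -9.870000e-01  1.590000e-01  2.641560e+02]
 [-9.990000e-01  3.300000e-02  1.400000e-02 -8.085400e+01]
 [-1.900000e-02 -1.590000e-01 -9.870000e-01  1.454413e+03]
 [ 0.000000e+00  0.000000e+00  0.000000e+00  1.000000e+00]]
{'clock': 0.1, 'joint_pos': array([-1.17769214,  0.31167853,  0.01398918,  1.51287157, -0.00441127,
        1.31919824, -0.02717516]), 'joint_velocities': array([ 0.00023819,  0.00086085, -0.00147566, -0.00399236,  0.00080503,
       -0.00071877, -0.00011527]), 'tau': array([ 1.08735680e-03, -3.80854440e+01,  1.46755558e-01, -2.31240267e+01,
        1.23843292e-02,  8.10863392e-03, -2.64153584e-05]), 'position': array([231.36221327, 498.18540279, 197.12188535]), 'orientation': array([-0.88453668,  1.38583173,  0.88255334]), 'ft_force': array([ 0.16177394, -0.03722712,  0.03388076]), 'ft_torque': array([-0.02408269, -0.00496416, -0.03810107]), 'width': 0.9966868744267344}
```

View pics/top0.png

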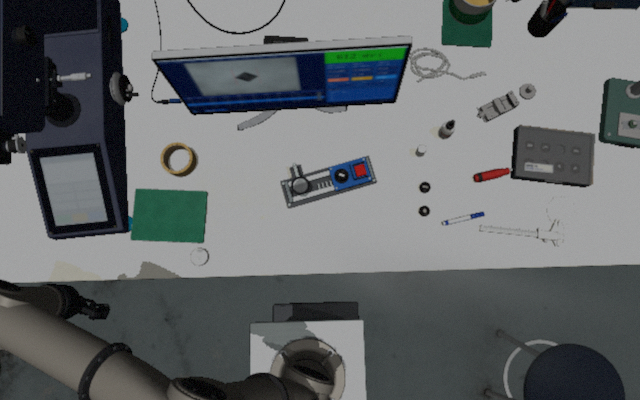

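View pics/scene0.png

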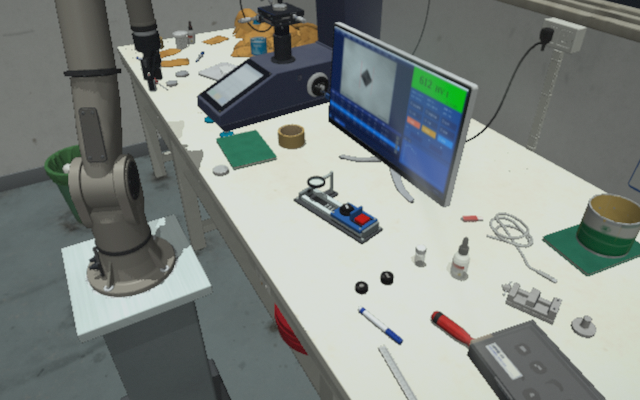

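```bash
cat > h.py <<'E'
from workcell import r
import numpy as np, cv2
def ray(n,u,v):
    c=r.calibration(n);K=c["intrinsics"];T=c["world_from_camera"]
    return T[:3,3],T[:3,:3]@np.linalg.solve(K,[u,v,1])
def at(n,u,v,z):
    o,d=ray(n,u,v);return (o+d*(z-o[2])/d[2]).round(1)
def proj(n,p):
    c=r.calibration(n);T=c["world_from_camera"];q=c["intrinsics"]@(T[:3,:3].T@(np.array(p)-T[:3,3]));return q[:2]/q[2]
def red(n,img,box):
    x0,y0,x1,y1=box;h=cv2.cvtColor(img[y0:y1,x0:x1],cv2.COLOR_RGB2HSV)
    m=(((h[...,0]<8)|(h[...,0]>172))&(h[...,1]>150)&(h[...,2]>90)).astype(np.uint8)
    k=cv2.moments(m,True);return x0+k["m10"]/k["m00"],y0+k["m01"]/k["m00"],k["m00"]
E
python3 - <<'E'
from h import *
t=cv2.imread("pics/top0.png")[:,:,::-1];s=cv2.imread("pics/scene0.png")[:,:,::-1]
a=red("top",t,(340,150,380,190));b=red("scene",s,(330,190,400,245));print(a,b)
print(at("top",*a[:2],44),at("scene",*b[:2],42))
A=cv2.resize(t[145:215,270:385],(575,350),interpolation=cv2.INTER_CUBIC)
B=cv2.resize(s[165:245,285:390],(525,400),interpolation=cv2.INTER_CUBIC)
o=np.zeros((760,580,3),np.uint8);o[:350,:575]=A;o[355:755,:525]=B
o=cv2.resize(o,None,fx=.78,fy=.78)
cv2.imwrite("pics/c1.png",o[:,:,::-1])
E
```

```text
(359.83809523809526, 169.97142857142856, 105.0) (361.61386138613864, 218.5148514851485, 101.0)
[ 569.1 -165.6   44. ] [ 565.4 -168.2   42. ]
```

View pics/c1.png

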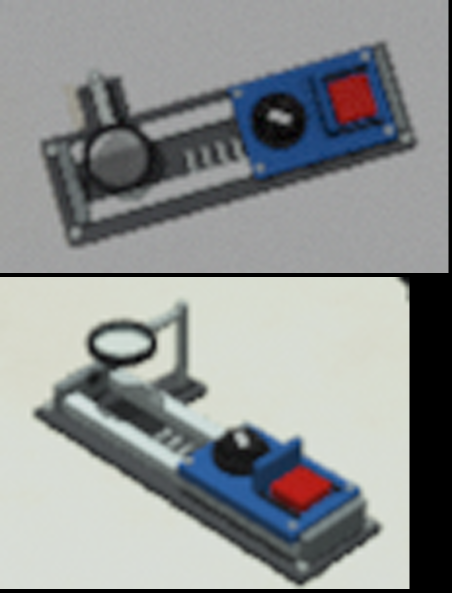

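```bash
python3 - <<'E'
from h import *
P=[at("top",270+u/3.9,145+v/3.9,8) for u,v in((43,143),(77,243),(413,143),(383,43))];print(P)
P=[p[:2] for p in P]
y=(P[0]+P[1]-P[2]-P[3])/2;print(np.linalg.norm(y),np.linalg.norm(P[0]-P[1]),np.linalg.norm(P[2]-P[3]))
y/=np.linalg.norm(y);x=np.array([y[1],-y[0]]);print("y",y,"x",x,np.degrees(np.arctan2(-y[0],y[1])))
ctr=sum(P)/4;print("plate ctr",ctr)
Q=[at("scene",285+u/3.9,165+(v-277)/3.9,8) for u,v in((37,412),(302,583),(379,527))];print(Q)
s=Q[0]-Q[1];print(np.linalg.norm(s),np.degrees(np.arctan2(-s[0],s[1])),"ctr",(Q[0]+Q[2])/2)
m=at("top",270+118/3.9,145+158/3.9,75);m2=at("scene",285+123/3.9,165+(343-277)/3.9,75);print("mag",m,m2)
for b in((569.1,-165.6),(565.4,-168.2),(567.2,-167)):
    b=np.array(b);print("button local to plate",(b-ctr)@x,(b-ctr)@y,"mag",(m[:2]-b)@x,(m[:2]-b)@y)
R=np.array(r.read_state()["orientation"]);print(cv2.Rodrigues(R)[0].round(3))
E
```

```text
[array([549.9,  63.2,   8. ]), array([473.6,  39.2,   8. ]), array([ 540.5, -212.9,    8. ]), array([ 617.7, -194. ,    8. ])]
263.40585604727926 79.985561197006 79.47987166572432
y [-0.25568908  0.96675907] x [0.96675907 0.25568908] 14.81441997970338
plate ctr [545.425 -76.125]
[array([469.3,  37.6,   8. ]), array([ 535.2, -221. ,    8. ]), array([ 613.1, -198.6,    8. ])]
266.8647035484461 14.296606028746643 ctr [541.2 -80.5   8. ]
mag [524.    3.2  75. ] [522.1  -0.8  75. ]
button local to plate 0.010240850528134615 -92.55420652312343 mag -0.44051792067665474 174.72050808065308
button local to plate -4.231559300640342 -94.12173051896764 mag 3.8012822304918146 176.2880320764973
button local to plate -2.18456608609603 -93.42185997407397 mag 1.7542890159475064 175.58816153160362
[[-0.001 -0.907  0.421]
 [-0.002  0.421  0.907]
 [-1.    -0.    -0.002]]
```

```bash
python3 - <<'E'
from h import *
def tri(a,b):
    o1,d1=ray("top",*a);o2,d2=ray("scene",*b)
    k=np.linalg.lstsq(np.c_[d1,-d2],o2-o1,rcond=None)[0];p,q=o1+k[0]*d1,o2+k[1]*d2
    return ((p+q)/2).round(),np.linalg.norm(p-q).round(1)
print("mon right bottom",tri((392,111),(446,203)),"left bottom",tri((160,102),(330,127)),"right top",tri((410,38),(473,85)))
print("button",tri((359.84,169.97),(361.6,218.5)))
E
```

```text
mon right bottom (array([ 739., -268.,   89.]), np.float64(30.3)) left bottom (array([821., 436., -29.]), np.float64(1.7)) right top (array([ 782., -265.,  405.]), np.float64(5.5))
button (array([ 569., -165.,   39.]), np.float64(2.6))
```

Call:
send_rows(series=[0,0,0,0.176,0,0,0,0,0.176,0,0,0,0,0.176,0,0,0,0,0.176,0,0,0,0,0.176,0])

```text
clock: 0.72
position: [231.4, 498.4, 197.4]
orientation: [-0.198, 1.563, 0.196]
ft_force: [-0.4, -0.1, -0.9]
width: -0.003
```

Call:
send_rows(series=[0,-0.052,0.0112,0,0,0,-0.052,0.0112,0,0,0,-0.052,0.0112,0,0,0,-0.052,0.0112,0,0,0,-0.052,0.0112,0,0,0,-0.052,0.0112,0,0,0,-0.052,0.0112,0,0,0,-0.052,0.0112,0,0,0,-0.052,0.0112,0,0,0,-0.052,0.0112,0,0])

```text
clock: 1.98
position: [471.9, 22.8, 197.9]
orientation: [-0.201, 1.562, 0.202]
ft_force: [-0.0, 0.1, 0.0]
width: 0.0
```

Call:
send_rows(series=[0,-0.052,0.0112,0,0,0,-0.052,0.0112,0,0,0,-0.052,0.0112,0,0,0,-0.052,0.0112,0,0,0.04,0,0,0,0,0.04,0,0,0,0,0,0,0,0,0])

```text
clock: 2.85
position: [564.5, -164.1, 114.3]
orientation: [-0.198, 1.57, 0.204]
ft_force: [-0.2, 0.3, 0.4]
width: 0.0
```

```bash
python3 - <<'E'
from h import *
s=r.read_state();print(s["position"].round(1));print(cv2.Rodrigues(s["orientation"])[0].round(3))
print(proj("top",s["position"]),proj("scene",s["position"]))
t=r.snapshot("top");q=r.snapshot("scene")
A=cv2.resize(t[110:230,270:420],(600,480),interpolation=cv2.INTER_CUBIC)
B=cv2.resize(q[150:270,285:435],(600,480),interpolation=cv2.INTER_CUBIC)
cv2.imwrite("pics/c2.png",cv2.resize(np.hstack([A,B]),(800,320))[:,:,::-1])
E
```

```text
[ 564.5 -164.1  114.3]
[[-0.009 -0.253  0.967]
 [ 0.003  0.967  0.253]
 [-1.     0.005 -0.008]]
[360.68179534 166.10485662] [361.71945777 195.65122631]
```

View pics/c2.png

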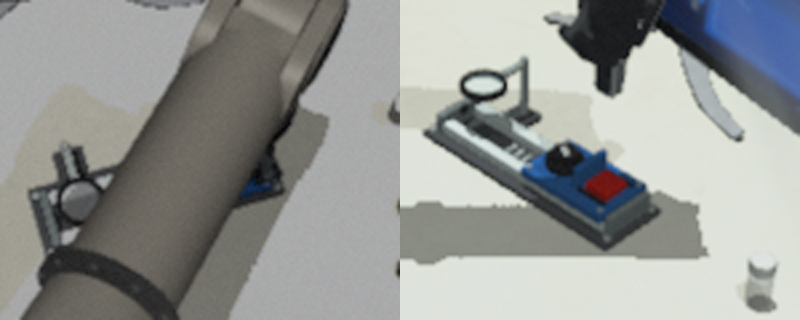

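```bash
python3 - <<'E'
from h import *
s=r.read_state();p=s["position"];print(p,s["width"],s["clock"])
q=r.snapshot("scene").copy();f=8
B=cv2.resize(q[160:235,320:400],None,fx=f,fy=f,interpolation=cv2.INTER_CUBIC)
for w in (p,p+[0,0,19],[567,-167,44],[523,1,75]):
    u=proj("scene",w);print(u);cv2.drawMarker(B,(int((u[0]-320+.5)*f),int((u[1]-160+.5)*f)),(0,255,0),0,14,2)
cv2.imwrite("pics/c3.png",B[:,:,::-1])
E
```

```text
[ 568.10091561 -165.68546359  118.76546479] -0.0037871079486921765 2.95
[363.32041596 194.12177583]
[363.68096893 188.01920122]
[361.88808811 217.48934639]
[316.4898095  181.52511958]
```

View pics/c3.png

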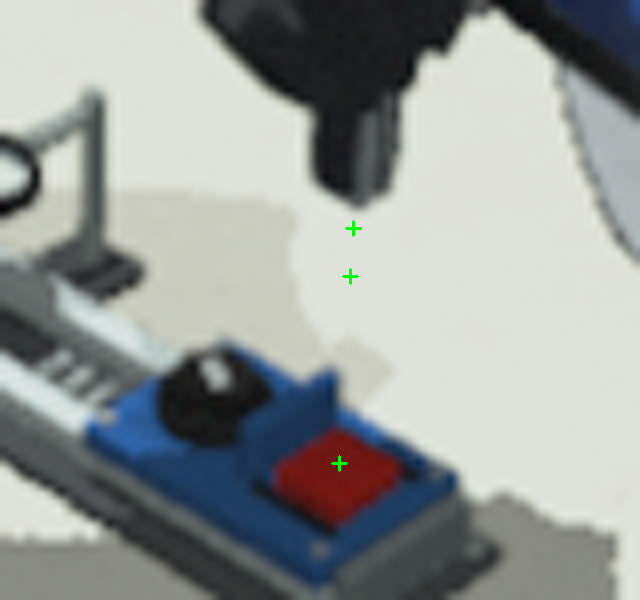

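```bash
python3 - <<'E'
from h import *
p=np.array([231.4,498.2,197.1]);f=6
o=[]
for n,(u0,v0) in(("scene",(120,50)),("top",(60,275))):
    q=cv2.imread(f"pics/{n}0.png")
    B=cv2.resize(q[v0:v0+65,u0:u0+65],None,fx=f,fy=f,interpolation=cv2.INTER_CUBIC)
    B=cv2.convertScaleAbs(B,alpha=1.6,beta=20)
    zd=np.array([.421,.907,0])*42.5
    for w,c in((p,(0,255,0)),(p+[0,0,13]+zd,(0,0,255)),(p+[0,0,13]-zd,(0,0,255)),(p+[0,0,73],(255,255,0))):
        u=proj(n,w);print(n,u);cv2.drawMarker(B,(int((u[0]-u0+.5)*f),int((u[1]-v0+.5)*f)),c,0,14,2)
    o.append(B)
cv2.imwrite("pics/c4.png",np.hstack(o))
E
```

```text
scene [159.39324479  98.70924827]
scene [161.10494047  89.40826038]
scene [155.89827297 100.57349896]
scene [154.6039888  76.6066697]
top [ 98.75134117 300.03896986]
top [ 80.92295126 293.26135782]
top [111.76778472 307.28684727]
top [ 84.30794863 301.31232896]
```

View pics/c4.png

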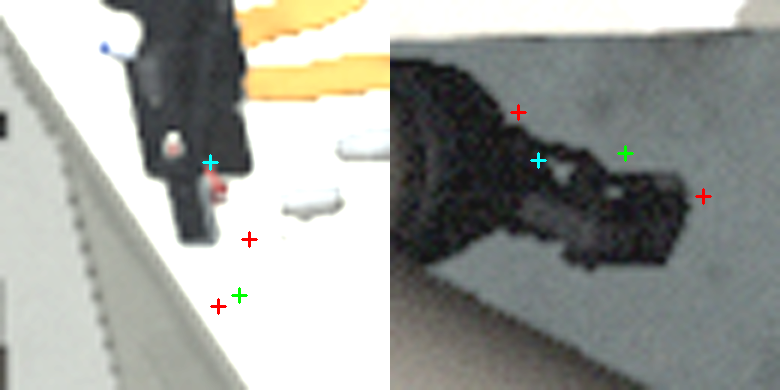

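Call:
send_rows(series=[0.022,-0.003,0,0,0,0.022,0,0,0,0,0,0,0,0,0,0,0,0,0,0])

```text
clock: 3.5
position: [570.0, -169.1, 76.2]
orientation: [-0.202, 1.558, 0.2]
ft_force: [0.7, 0.2, 0.7]
width: 0.002
```

```bash
cat > look.py <<'E'
from h import *
import sys
s=r.read_state();p=s["position"];print(p.round(1),s["ft_force"].round(1),s["clock"])
print(cv2.Rodrigues(s["orientation"])[0].round(3))
q=r.snapshot("scene").copy();f=8
u0,v0=map(int,sys.argv[2:4])
B=cv2.resize(q[v0:v0+75,u0:u0+80],None,fx=f,fy=f,interpolation=cv2.INTER_CUBIC)
for w in (p,[567,-167,44]):
    u=proj("scene",w);print(u);cv2.drawMarker(B,(int((u[0]-u0+.5)*f),int((u[1]-v0+.5)*f)),(0,255,0),0,10,1)
cv2.imwrite(f"pics/{sys.argv[1]}.png",B[:,:,::-1])
E
python3 look.py c5 320 165
```

```text
[ 570.  -169.1   76.2] [0.7 0.2 0.7] 3.5
[[ 0.004 -0.254  0.967]
 [-0.001  0.967  0.254]
 [-1.    -0.002  0.003]]
[363.86275313 207.85920058]
[361.88808811 217.48934639]
```

View pics/c5.png

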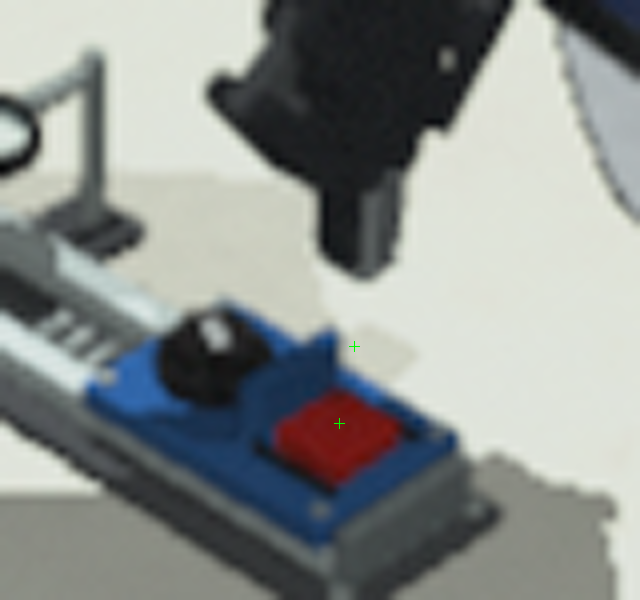

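```bash
python3 - <<'E'
from h import *
def tri(a,b):
    o1,d1=ray("top",*a);o2,d2=ray("scene",*b)
    k=np.linalg.lstsq(np.c_[d1,-d2],o2-o1,rcond=None)[0];p,q=o1+k[0]*d1,o2+k[1]*d2
    return ((p+q)/2).round(),np.linalg.norm(p-q).round(1)
for a in((108,311),(105,315),(104,313),(107,306)):print(tri(a,(152.5,90.3)))
t=r.snapshot("top");q=r.snapshot("scene")
A=cv2.resize(t[120:205,300:400],None,fx=6,fy=6,interpolation=cv2.INTER_CUBIC);A=cv2.convertScaleAbs(A,alpha=1.8,beta=20)
s=r.read_state();p=s["position"]
for h in(0,35,73):
    u=proj("top",p+[0,0,h]);print(u);cv2.drawMarker(A,(int((u[0]-299.5)*6),int((u[1]-119.5)*6)),(0,255,0),0,10,1)
cv2.imwrite("pics/c6.png",A[:,:,::-1])
E
```

```text
(array([208., 452., 248.]), np.float64(2.3))
(array([204., 457., 247.]), np.float64(12.4))
(array([206., 461., 245.]), np.float64(8.4))
(array([214., 457., 244.]), np.float64(8.4))
[361.61664964 167.30349435]
[362.32014129 164.48616521]
[363.12511992 161.26240305]
```

View pics/c6.png

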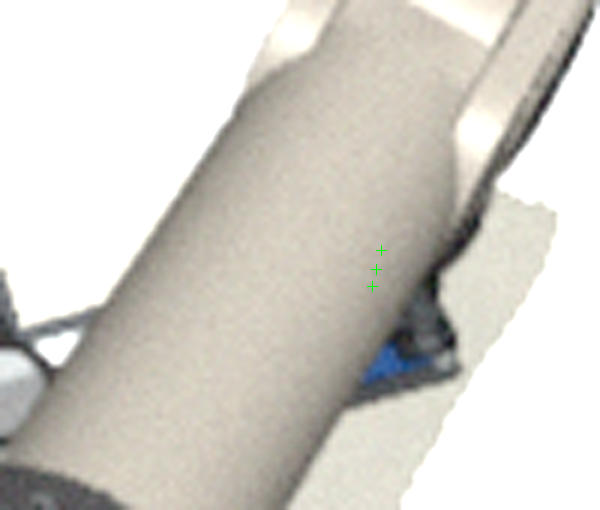

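Call:
send_rows(series=[0.015,0,0,0,0,0.012,0,0,0,0,0,0,0,0,0])

```text
clock: 4.03
position: [566.9, -167.9, 45.1]
orientation: [-0.2, 1.565, 0.202]
ft_force: [-0.3, -0.6, -0.4]
width: -0.002
```

Call:
send_rows(series=[0.004,0,0,0,0,0.002,0,0,0,0,0,0,0,0,0])

```text
clock: 4.4
position: [568.5, -168.6, 41.1]
orientation: [-0.201, 1.561, 0.201]
ft_force: [-1.1, -0.6, 0.3]
width: -0.004
```

```bash
python3 look.py c7 320 165
```

```text
[ 568.5 -168.6   41.1] [-1.1 -0.6  0.3] 4.4
[[ 0.    -0.253  0.967]
 [-0.     0.967  0.253]
 [-1.    -0.     0.   ]]
[362.65777604 218.50450406]
[361.88808811 217.48934639]
```

View pics/c7.png

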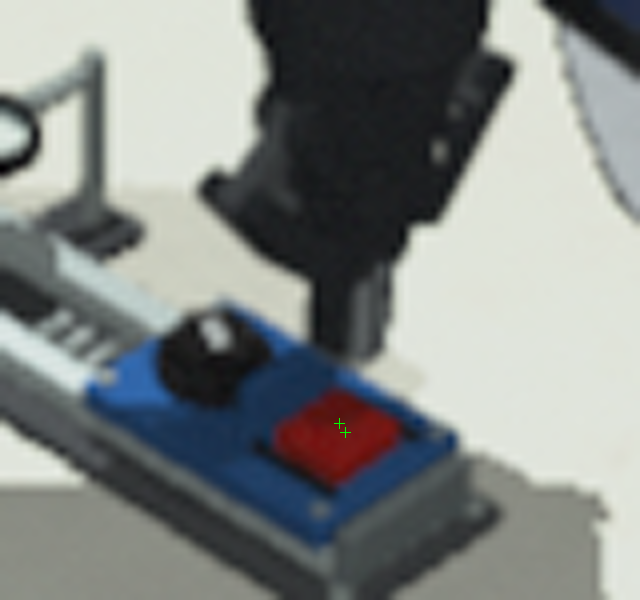

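```bash
python3 - <<'E'
from h import *
b=np.array([567.3,-166.8])
for z in(70,75,80):
    q=at("scene",363,208,z);d=q[:2]-b;print(z,q,"rail x,y off",d@[.968,.253],d@[-.253,.968])
print(r.read_state()["position"])
E
```

```text
70 [ 572.5 -161.8   70. ] rail x,y off 6.298600000000045 3.5243999999999884
75 [ 568.6 -167.2   75. ] rail x,y off 1.1572000000000717 -0.7160999999999953
80 [ 564.8 -172.6   80. ] rail x,y off -3.8873999999999955 -4.981899999999983
[ 568.63773219 -168.62360023   41.24845276]
```

Call:
send_rows(series=[0.005,0,0,0,0,0.005,0,0,0,0,0.003,0,0,0,0,0,0,0,0,0])

```text
clock: 4.95
position: [568.2, -168.5, 27.6]
orientation: [-0.201, 1.562, 0.201]
ft_force: [-0.2, -0.6, -0.3]
width: -0.0
```

Call:
send_rows(series=[0.004,0,0,0,0,0.004,0,0,0,0,0.003,0,0,0,0,0,0,0,0,0])

```text
clock: 5.45
position: [568.2, -168.5, 16.7]
orientation: [-0.201, 1.562, 0.201]
ft_force: [0.3, 0.0, 0.4]
width: 0.002
```

Call:
send_rows(series=[0.002,0,0,0,0,0.002,0,0,0,0,0,0,0,0,0])

```text
clock: 5.82
position: [568.3, -168.5, 12.9]
orientation: [-0.201, 1.562, 0.201]
ft_force: [-0.2, 0.4, -1.1]
width: 0.002
```

Call:
send_rows(series=[0.0015,0,0,0,0,0.0015,0,0,0,0,0,0,0,0,0])

```text
clock: 6.2
position: [568.6, -168.6, 10.3]
orientation: [-0.201, 1.561, 0.201]
ft_force: [-0.5, 1.1, 1.0]
width: 0.002
```

Call:
send_rows(series=[0.001,0,0,0,0,0.001,0,0,0,0,0,0,0,0,0])

```text
clock: 6.58
position: [568.6, -168.6, 8.2]
orientation: [-0.201, 1.561, 0.201]
ft_force: [-0.3, -0.2, 3.1]
width: -0.002
```

Call:
send_rows(series=[0.001,0,0,0,0,0.001,0,0,0,0,0,0,0,0,0])

```text
clock: 6.95
position: [568.7, -168.6, 6.3]
orientation: [-0.201, 1.561, 0.201]
ft_force: [-0.7, -0.0, 4.9]
width: -0.004
```

Call:
send_rows(series=[0.001,0,0,0,0,0.001,0,0,0,0,0,0,0,0,0])

```text
clock: 7.32
position: [568.6, -168.6, 4.3]
orientation: [-0.201, 1.561, 0.201]
ft_force: [-1.5, 0.6, 6.6]
width: 0.003
```

Call:
send_rows(series=[0.001,0,0,0,0,0.001,0,0,0,0,0,0,0,0,0])

```text
clock: 7.7
position: [568.7, -168.6, 3.8]
orientation: [-0.2, 1.561, 0.201]
ft_force: [-4.6, 2.3, 13.3]
width: -0.0
```

```bash
python3 look.py c8 320 165
```

```text
[ 568.7 -168.6    3.8] [-4.6  2.3 13.3] 7.7
[[ 0.001 -0.253  0.967]
 [ 0.001  0.967  0.253]
 [-1.     0.001  0.001]]
[362.06285264 229.32427602]
[361.88808811 217.48934639]
```

View pics/c8.png

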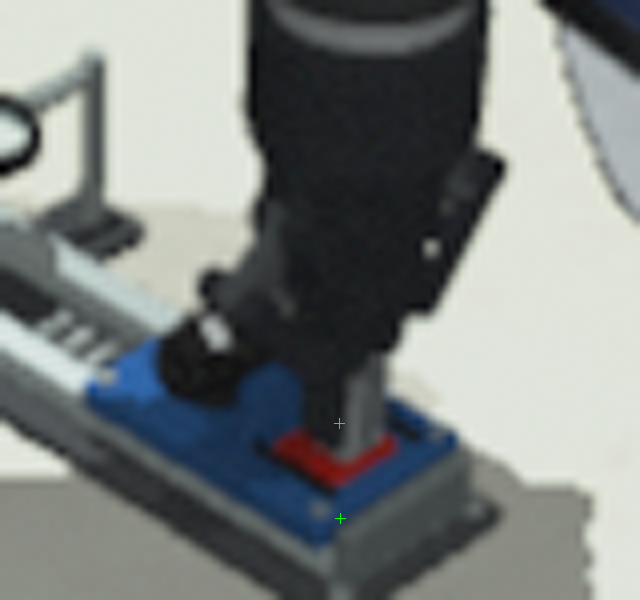

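Call:
send_rows(series=[0,0.002,0,0,0,0,0.003,0,0,0,0,0.004,0,0,0,0,0.005,0,0,0,0,0.006,0,0,0,0,0.006,0,0,0,0,0.004,0,0,0,0,0,0,0,0])

```text
clock: 8.75
position: [561.6, -141.6, 3.8]
orientation: [-0.203, 1.56, 0.198]
ft_force: [-2.4, -0.9, 11.8]
width: 0.001
```

Call:
send_rows(series=[0,0.004,0,0,0,0,0.006,0,0,0,0,0.007,0,0,0,0,0.007,0,0,0,0,0.007,0,0,0,0,0.007,0,0,0,0,0.006,0,0,0,0,0.004,0,0,0,0,0.002,0,0,0,0,0,0,0,0])

```text
clock: 10.0
position: [549.0, -93.4, 3.8]
orientation: [-0.202, 1.56, 0.198]
ft_force: [-2.2, -1.6, 12.0]
width: -0.002
```

```bash
python3 look.py c9 295 148
```

```text
[549.  -93.4   3.8] [-2.2 -1.6 12. ] 10.0
[[ 0.002 -0.252  0.968]
 [-0.002  0.968  0.252]
 [-1.    -0.003  0.002]]
[341.28061315 216.56034357]
[361.88808811 217.48934639]
```

View pics/c9.png

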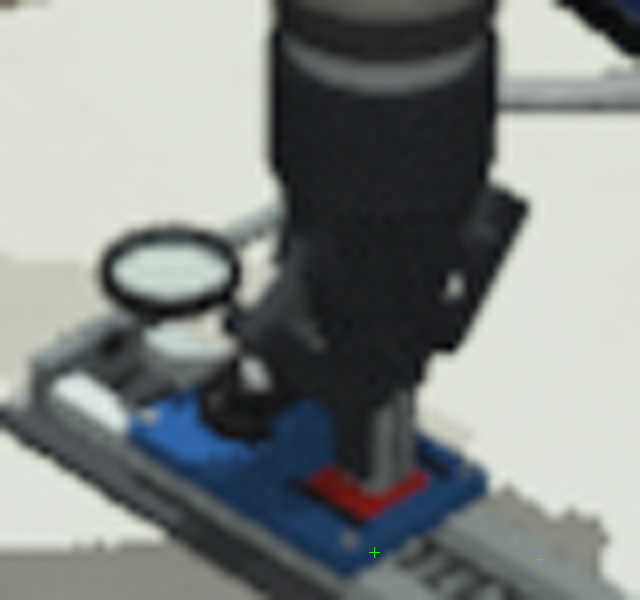

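Call:
send_rows(series=[0,0.003,0,0,0,0,0.005,0,0,0,0,0.006,0,0,0,0,0.006,0,0,0,0,0.005,0,0,0,0,0.003,0,0,0,0,0.002,0,0,0,0,0,0,0,0])

```text
clock: 11.05
position: [541.4, -64.3, 3.8]
orientation: [-0.202, 1.56, 0.198]
ft_force: [-2.3, -1.6, 12.4]
width: -0.001
```

Call:
send_rows(series=[0,0.002,0,0,0,0,0.002,0,0,0,0,0.002,0,0,0,0,0,0,0,0])

```text
clock: 11.55
position: [539.9, -58.6, 3.8]
orientation: [-0.202, 1.56, 0.198]
ft_force: [-3.6, -2.1, 13.6]
width: -0.001
```

Call:
send_rows(series=[0,0.002,0,0,0,0,0.001,0,0,0,0,0.001,0,0,0,0,0,0,0,0])

```text
clock: 12.05
position: [538.9, -55.0, 3.8]
orientation: [-0.202, 1.56, 0.198]
ft_force: [-2.8, -2.2, 13.4]
width: 0.001
```

Call:
send_rows(series=[0,0.001,0,0,0,0,0.001,0,0,0,0,0.001,0,0,0,0,0,0,0,0])

```text
clock: 12.55
position: [538.3, -52.6, 3.8]
orientation: [-0.202, 1.559, 0.197]
ft_force: [-2.6, -2.2, 12.6]
width: 0.004
```

Call:
send_rows(series=[0,0.001,0,0,0,0,0.001,0,0,0,0,0,0,0,0])

```text
clock: 12.92
position: [538.3, -52.6, 3.8]
orientation: [-0.204, 1.558, 0.194]
ft_force: [-1.4, -4.9, 10.2]
width: 0.004
```

Call:
send_rows(series=[0,0.001,0,0,0,0,0.001,0,0,0,0,0,0,0,0])

```text
clock: 13.3
position: [538.4, -51.2, 3.9]
orientation: [-0.204, 1.557, 0.193]
ft_force: [-1.4, -5.5, 9.1]
width: -0.002
```

Call:
send_rows(series=[0.0003,0.001,0,0,0,0,0.001,0,0,0,0,0,0,0,0])

```text
clock: 13.68
position: [538.4, -49.7, 3.9]
orientation: [-0.205, 1.556, 0.192]
ft_force: [-0.1, -5.9, 10.7]
width: 0.001
```

Call:
send_rows(series=[0,0.001,0,0,0,0,0.001,0,0,0,0,0,0,0,0])

```text
clock: 14.05
position: [538.3, -47.4, 3.8]
orientation: [-0.205, 1.556, 0.193]
ft_force: [0.1, -5.7, 9.4]
width: -0.003
```

Call:
send_rows(series=[0,0.001,0,0,0,0,0.001,0,0,0,0,0,0,0,0])

```text
clock: 14.42
position: [538.0, -45.3, 3.9]
orientation: [-0.204, 1.555, 0.193]
ft_force: [-0.4, -5.9, 8.9]
width: -0.002
```

Call:
send_rows(series=[0,0.001,0,0,0,0,0,0,0,0])

```text
clock: 14.68
position: [537.8, -44.2, 3.9]
orientation: [-0.204, 1.555, 0.193]
ft_force: [1.3, -4.9, 7.9]
width: -0.002
```

Call:
send_rows(series=[0.0006,0.001,0,0,0,0,0,0,0,0])

```text
clock: 14.92
position: [537.9, -44.2, 3.8]
orientation: [-0.205, 1.555, 0.192]
ft_force: [-0.2, -6.4, 11.9]
width: -0.002
```

Call:
send_rows(series=[0,0.001,0,0,0,0,0,0,0,0])

```text
clock: 15.18
position: [537.8, -43.5, 3.8]
orientation: [-0.205, 1.554, 0.191]
ft_force: [0.2, -6.9, 10.6]
width: 0.002
```

Call:
send_rows(series=[0,0.001,0,0,0,0,0,0,0,0])

```text
clock: 15.42
position: [537.8, -43.4, 3.8]
orientation: [-0.206, 1.554, 0.19]
ft_force: [0.7, -7.8, 11.9]
width: 0.002
```

Call:
send_rows(series=[0,0.001,0,0,0,0,0.001,0,0,0,0,0,0,0,0])

```text
clock: 15.8
position: [537.8, -43.5, 3.9]
orientation: [-0.207, 1.553, 0.187]
ft_force: [2.9, -10.4, 9.1]
width: 0.002
```

```bash
python3 look.py c10 280 140
```

```text
[537.8 -43.5   3.9] [  2.9 -10.4   9.1] 15.8
[[ 0.01  -0.248  0.969]
 [-0.012  0.969  0.248]
 [-1.    -0.014  0.007]]
[328.81406671 208.33788393]
[361.88808811 217.48934639]
```

View pics/c10.png

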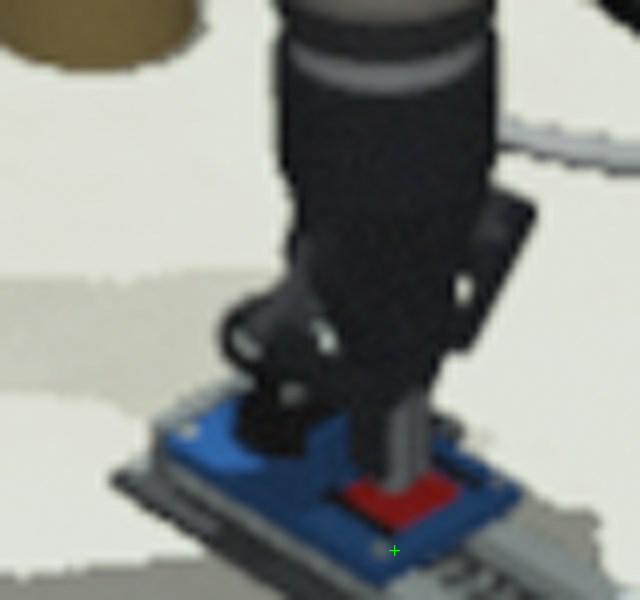

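Call:
send_rows(series=[-0.001,-0.001,0,0,0,-0.002,0,0,0,0,-0.002,0,0,0,0,-0.002,0,0,0,0,-0.002,0,0,0,0,-0.002,0,0,0,0,-0.002,0,0,0,0,0,0,0,0,0])

```text
clock: 16.85
position: [535.4, -43.9, 13.8]
orientation: [-0.207, 1.558, 0.187]
ft_force: [3.7, -11.2, -6.0]
width: -0.001
```

Call:
send_rows(series=[0,-0.003,0,0,0,0,-0.003,0,0,0,0,-0.002,0,0,0,0,0,0,0,0])

```text
clock: 17.35
position: [535.3, -43.5, 13.7]
orientation: [-0.202, 1.562, 0.2]
ft_force: [1.4, -3.8, -2.2]
width: -0.001
```

Call:
send_rows(series=[0,-0.003,0,0,0,0,-0.003,0,0,0,0,0,0,0,0])

```text
clock: 17.73
position: [537.1, -48.1, 14.3]
orientation: [-0.201, 1.561, 0.202]
ft_force: [-0.2, -0.3, -0.3]
width: -0.002
```

Call:
send_rows(series=[-0.01,-0.001,0,0,0,-0.025,-0.002,0,0,0,-0.04,0,0,0,0,-0.04,0,0,0,0,-0.03,0,0,0,0,0,-0.03,0,0,0,0,-0.05,0,0,0,0,-0.05,0,0,0,0,-0.03,0,0,0,0,0,0,0,0])

```text
clock: 18.98
position: [577.6, -210.4, 159.9]
orientation: [-0.199, 1.562, 0.194]
ft_force: [0.8, 0.2, -0.2]
width: -0.003
```

```bash
python3 - <<'E'
from h import *
q=r.snapshot("scene");t=r.snapshot("top");s=r.read_state();print(s["position"].round(1),s["ft_force"].round(1),s["clock"])
b=np.array([567.3,-166.8])+120*np.array([-.253,.968]);print("expected home",b,proj("scene",[*b,42]))
c=red("scene",q,(300,170,380,240));e=at("scene",*c[:2],42);print(c,e,(e[:2]-[565.4,-168.2])@[-.253,.968])
A=cv2.resize(q[140:220,270:350],(480,480),interpolation=cv2.INTER_CUBIC)
B=cv2.resize(q[150:310,270:430],(310,310))
o=np.zeros((480,795,3),np.uint8);o[:,:480]=A;o[:310,485:]=B
cv2.imwrite("pics/c11.png",o[:,:,::-1])
E
```

```text
[ 578.4 -205.6  159.5] [0.6 0.4 0.8] 19.075
expected home [536.94 -50.64] [329.90904636 198.9144385 ]
(329.6703296703297, 199.42857142857142, 91.0) [535.1 -52.4  42. ] 119.76029999999997
```

```bash
python3 - <<'E'
from h import *
q=r.snapshot("scene");a=cv2.imread("pics/scene0.png")[:,:,::-1]
t=r.snapshot("top");b=cv2.imread("pics/top0.png")[:,:,::-1]
for n,x,y,bs in(("scene",a,q,dict(discs=(352,265,400,298),vial=(408,240,430,270),marker=(352,302,408,348),steel=(210,162,232,178))),("top",b,t,dict(discs=(415,178,435,220),vial=(412,142,430,160),marker=(438,206,490,228),steel=(187,245,213,270)))):
    for k,(x0,y0,x1,y1) in bs.items():
        f=lambda i:cv2.cvtColor(i[y0:y1,x0:x1],cv2.COLOR_RGB2GRAY).astype(np.float32)
        d,res=cv2.phaseCorrelate(f(x),f(y));print(n,k,np.round(d,2),round(res,2))
# specimen: start/home patch match along carriage (scene): nest patch moved with button
for p0 in([567.3,-166.8],):
    p0=np.array(p0);yv=np.array([-.253,.968])
    for nm,img,tr in(("start",a,0),("home",q,120)):
        u=proj("scene",[*(p0+yv*(tr+56)),52]);x0,y0=np.round(u).astype(int)
        g=cv2.cvtColor(img[y0-14:y0+15,x0-16:x0+17],cv2.COLOR_RGB2GRAY);m=cv2.moments((g<45).astype(np.uint8),True)
        print(nm,u.round(1),m["m00"],m["m10"]/m["m00"]-16+x0-u[0],m["m01"]/m["m00"]-14+y0-u[1])
        print("\n".join("".join("#" if v<45 else "+" if v<90 else "." for v in row) for row in g))
E
```

```text
scene discs [0.01 0.02] 1.01
scene vial [ 0.44 -0.24] 0.76
scene marker [-0.02  0.01] 1.0
scene steel [ 0.01 -0.04] 0.97
top discs [0.07 0.55] 1.0
top vial [-0.05  0.07] 1.0
top marker [ 0.03 -0.  ] 0.97
top steel [0.35 0.43] 1.0
start [346.6 205.9] 113.0 0.6433857818279307 5.215472067840551
+++++............................
++++++...........................
++++++...........................
++++++...........................
++++.............................
.................................
.................................
.................................
.................................
.................................
.................................
.................................
.................#++.............
.++.........++...+#++............
.+++.......+##....##+++..........
.+......++####+...+###++.....++..
....+++++######..+#####+++..+++..
......+++##############++++++++..
..++..+++#############+++++++##..
....+++++###########++++++++##++.
....+++++##########+++++++#++++++
+...++++++#########+++++++#++++++
+++++.+..++########++++#+#+++++++
+++++.++.++++#######+++#+
[... 528 characters left out ...]
...........#......++
........#+.............++......++
........+#+...........+#.......++
.........+##++.....+###+.......++
..........+###########.........++
...........+#########+.........++
...........+###+++####+......+++.
........++#####+++#####++...++++.
.......+++#####++#######++++++++.
......++++############++++++#++++
....++++++##########+++++++++#+++
.....++++#########+++++++++###+++
++....+++#########++++++++++##+++
+++....+++########+++++++++++++++
+++++....++########++++++++++++++
+++++++...+++++++++++++++++++++++
++++++++....+++++++++++++++++++++
++..++++++......+++++++++++++++++
+++..++++++.......+++#+++++++++++
++++...++++++.....++###++++++++++
++++++..+++++++....++#####+++++++
```

```bash
python3 -c "
from workcell import r
print(r.close_job(), r.read_state()['clock'])"
```

```text
the job is handed in; nothing more can be done
the job is handed in; nothing more can be done
```

I pressed the red button to its hard stop with the closed fingertips and pushed the carriage home against the end stop. I then lifted off so the button sprang back up, backed away and handed the job in at about 19 s.

**Last checks**
- **Travel:** the button's image position gives 119.8 mm of travel, against 120 mm for fully home. It sits within half a pixel of where a raised button at home should appear.
- **Specimen:** its outline in the picture looks the same relative to the nest at home as at the start, so it appears still seated.
- **Loose things:** the image comparison showed no movement beyond about half a pixel. For the vial the scene view gave a weak match with a shift of about 0.5 px, while the top view showed almost none; I put that down to shadow. In the top view the discs and steel block read about 0.5 px, but the scene view showed nothing.
- **Forces:** the measured force stayed below about 15 N at every reading. At the end the tool was clear, with only about 1 N of noise.

**What disagreed or could not be checked**
- The images and the first contact put the fingertips about 33 mm higher than the reported TCP height, so I found the button's height by touch.
- After the carriage reached the stop, the fingertips slid about 9 mm on the button before meeting firm resistance. I took that to be the push wall, but I could not rule out a light touch near the magnifier ring.
- Lifting off dragged with a few newtons (about 11 N sideways) until I backed away.
- The final picture could not be viewed because the picture limit was reached, so the final state rests on measurements from the camera images.

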